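# Bolt the vial rack onto the shaker

### The job

The blue vial rack is standing short of home in its bay on the shaker: push it straight in with the fingers until it is fully home against the back stop. Then press the yellow safety catch right down with one fingertip and keep it down while the other fingertip slides the red-gripped bolt all the way across the front of the rack; let the catch spring back up and leave everything clear. Only push and press: do not lift the rack, and leave the other things on the bench where they are.

Things in the scene. Friction and masses are not known exactly. Their poses are not given: they have to be found in the camera images.
- shaker: Fixed lab shaker; aluminium platform 210 (x) by 300 mm (y), top 95 mm above the bench. Origin: on the bench below the platform's centre; x points into the rack bay, away from its front, y left, z up. Positions below are in this frame, in mm, heights above the bench. Bolt and catch lie on the platform right of the bay's mouth. Console on the left flank, y = 132 to 194, up to 81 high.
- bay_home (a point): Where the centre of the rack's block is when the rack is home: shaker x = 32, y = 57, height 108. The bay is 123 mm wide between two guide rails 22 mm tall (right one from x = -8 to 77, left one from x = -75 to 77); its back stop, 22 mm tall, is at x = 77.
- rack_mid (a point): Centre of the block of the blue vial rack (loose, about 0.45 kg): block 90 (x) by 120 (y) by 26 mm high on the platform, this point 13 mm above its underside; vials with white caps up to 48 mm, wire carrying handle along y over its middle up to 64 mm above its underside. 1.5 mm play at each side in the bay; it starts 20 to 50 mm short of home along shaker x.
- rack_front (a point): Middle of the flat front face of the rack's block (face 120 mm wide, from 95 to 121 above the bench), 45 mm in front of its centre. Push here, along shaker +x.
- catch_bar (a point): Centre of the top of the safety catch's yellow press bar: 20 (x) by 90 mm (y), along y beside the bolt, at shaker x = -79, y = -60, top 127 above the bench when up. It goes straight down 8.5 mm and stays level wherever it is pressed; a fingertip may slide along it. Nothing between bar and bolt is higher than 115.
- catch (a joint): How far the catch is down, m: 0 up, 0.0085 right down at its stop. Spring: 3 N to start, 7 N right down; it rises by itself when let go. Its pawl stands between teeth on the bolt: the bolt is locked unless the bar is down 6 mm or more, and if let go part-way it locks in the next gap (gaps 12 mm apart).
- bolt_grip (a point): Top middle of the back face of the bolt's red grip, the face to push (it looks to shaker -y); it moves with the bolt; at x = -25, y = -63 when open. The grip is an upright block 22 (x) by 10 mm (y), from 111 to 145 above the bench, on the flat steel bolt, top at 111; its housing is no higher than 115. Grip and yellow bar are 54 mm apart, centre to centre along x.
- bolt (a joint): Travel of the bolt along shaker +y, m: 0 = open, beside the bay; 0.036 = fully home, its end 32 mm across in front of the rack. It rubs with about 2.5 N. It passes 4 mm in front of a rack that is home; a rack 5 mm or more short blocks it.
- bottle_clear: Bystander: clear bottle with blue cap, 86 mm across, 170 mm high. Origin: centre of its underside.
- bottle_amber: Bystander: amber bottle with green cap, 72 mm across, 150 mm high. Origin: centre of its underside.
- jar: Bystander: pink jar with orange cap, 56 mm across, 72 mm high, on the bench near the shaker. Origin: centre of its underside.
- beaker: Bystander: clear beaker, 72 mm across, 85 mm high. Origin: centre of its underside.
- spare_rack: Bystander: grey spare rack on the bench, same shape as the blue one (90 x 120 mm, handle to 64 mm). Origin: centre of its underside.
- wrench: Bystander: steel wrench, 150 mm long, lying flat. Origin: on the bench under its middle.
- column: Bystander: small glass column with green end fittings, 204 mm long, 32 mm high, lying. Origin: on the bench under its middle, x along it.

How it is judged:
By the outcome, as a careful person would: the job done as asked, in the order asked, and still so for the second after the job is handed in, with the robot touching nothing.
It also fails if it takes over 48 s, if anything falls off the work surface, if the arm or the gripper's body presses on something with over 40 N, if the wrist force passes 120 N, or if a joint passes its speed limit or range.

### The arm

A 6-joint arm with a two-finger parallel gripper is mounted at the origin on the work surface. World frame = base frame: x ahead of the robot, y to its left, z up, the work surface at z = 0. Lengths are in m, angles in rad, forces in N, time in s.
With the tool pointing down it reaches from about 0.3 to 0.875 m from the base axis. Payload 6.4 kg.
Tool frame: the origin (TCP) lies on the centre line of the jaws, within the pads' length; the fingertips stand 11 mm ahead of it and the grasp point (between the pads) lies 8 mm behind it; x points along the fingers, y is the direction in which the jaws open and shut, and the axes are right-handed (so a half turn about x gives the same grasp; the last joint's range is limited). The gripper opens to 85 mm and grips with 20 to 120 N. Pads are 22 mm wide; open, the fingers measure 114 mm over their backs; the gripper's body (76 mm by 85 mm) begins 54 mm behind the grasp point. The pads swing forward as they close: fully open they stand 13 mm farther back than shut.
Start: joints at [1.059, 0.181, 1.607, -0, 1.354, -0.206], TCP at [0.173, 0.548, 0.206] pointing down, gripper open.
Joint ranges: [-2.99, 2.99], [-0.89, 2.07], [0.3, 2.58], [-1.14, 4.28], [0, 2.63], [-3.12, 3.12]. Speed limits (rad/s): [2.57, 2.57, 3.01, 3.14, 3.14, 3.14].

### API

Orientations are given as a unit quaternion [w, x, y, z].
In Python, from bench import ctrl, camera, hand_in gives the robot as it stands. The module is installed in compiled form; this text tells all that it offers.
- The arm moves only by the tool drive_tool, never from a script. Its argument "increments" is a list of rows, each a list of 7 numbers: the shift along the tool's x, y, z in m, then the turn, a rotation vector about the tool's x, y, z in degrees, then the gripper's target within -1 to 1 (fully open at 1, half-way at 0, shut at -1). In form: [[dx, dy, dz, rx, ry, rz, claw], ...]. A call has 1 to 10 rows; each row shifts and turns the commanded pose from where the row before left it, along the tool's axes as they then stand; what a row does not reach is not made up. A row lasts 1/8 s, in which the tool goes at most 62.5 mm and 10.7 degrees, less where a joint would pass 70% of its speed; a pose out of reach is approached as far as the arm can. A call is refused whole if a number of a shift passes 0.0625 or a number of a turn 10.7, either way. A call with a gripper value outside its range is refused whole. The fingers move at their own pace and stop on an object; the grip force is fixed at half the most. Time passes only in rows, so rows that do not move let the fingers close. It gives the time, the measured TCP pose, the force and the opening at its end, in the units of the state.
- ctrl.get_obs(): the state, without advancing time (a new reading comes with each control period).
- camera(name): name is "scene" or "top"; returns a dict with "img" (400x640x3 uint8, red, green, blue), "depth" (400x640 float32, m along the optical axis (not along the pixel's ray), 0 where there is no reading), "fx", "fy", "cx", "cy" (pixels), "world_from_camera" (4x4, takes a point from camera to world coordinates). Camera axes: x right, y down, z forward; pixel columns grow to the right and rows downward; lengths in m; the calibration is good to about 2 mm. A picture is of the moment at which its call begins.
- hand_in(): hands the job in, once; it reports no verdict.
The state is a dict: "time_s": time; "q": joint angles; "dq": joint speeds; "joint_efforts": joint torques, N m; "eef_pos": TCP position; "eef_rot": TCP orientation; "wrist_force": force on the tool from outside, world axes, zero at the start; "torque": the same for the moment, N m; "opening": opening from 0.0 (shut) to 1.0 (fully open).
Only numpy, scipy, OpenCV 4.12 (cv2) and the standard library are available. Lean on these libraries where they do the work, as an engineer would, in place of code of your own. Each camera call takes 0.05 s, during which the arm holds its last target.

## Working session

There is one attempt and no reset: what is moved stays moved. The work goes in short steps, Python scripts to look and compute and a tool call to move; the robot and the scene stay as the last step left them, time stands still between calls to the robot, and variables do not carry over. Pictures are saved under pics/ and viewed, and the job is handed in when it is done.

Besides the shell and the picture viewer there is one more tool, called as a command line: name --pt "numbers of a row" for each row, then --argument value for the rest. drive_tool: Moves the arm, as the interface text tells. Its arguments: {"type":"object","properties":{"increments":{"type":"array","items":{"type":"array","items":{"type":"number"}}}},"required":["increments"]}

```bash
mkdir -p pics; python3 - <<'E'
from bench import ctrl,camera
import cv2,numpy as np
for n in("scene","top"):
    c=camera(n); cv2.imwrite(f"pics/{n}0.png",c["img"][:,:,::-1]); np.savez(f"{n}0.npz",**c)
    print(n,c["fx"],c["fy"],c["cx"],c["cy"],c["world_from_camera"].round(4).tolist())
print(ctrl.get_obs())
E
```

```text
scene 395.4431278986738 395.4431278986738 317.25218185450314 195.9628554992206 [[0.8252, 0.4617, -0.3256, 1.0255], [0.5649, -0.6693, 0.4826, -0.6293], [0.0049, -0.5822, -0.8131, 1.1774], [0.0, 0.0, 0.0, 1.0]]
top 512.2195710756318 512.2195710756318 316.5653661032526 202.23782058153054 [[-0.025, -0.9919, 0.1242, 0.3863], [-0.9997, 0.0241, -0.0093, 0.0059], [0.0062, -0.1244, -0.9922, 1.6536], [0.0, 0.0, 0.0, 1.0]]
{'time_s': 0.1, 'q': array([ 1.05871740e+00,  1.81466770e-01,  1.60790153e+00, -4.11622127e-05,
        1.35381619e+00, -2.06309422e-01]), 'dq': array([ 1.77611886e-03, -2.22639407e-03, -2.69366017e-03, -7.80678322e-05,
        1.48981025e-04, -7.77017336e-04]), 'joint_efforts': array([ 9.12730538e-04, -4.45878911e+01, -3.52242923e+01, -3.88618782e-04,
        3.97033029e-03,  3.76085688e-05]), 'eef_pos': array([0.17282197, 0.54784701, 0.2050774 ]), 'eef_rot': array([ 0.69867472,  0.10715018,  0.69904379, -0.10821393]), 'wrist_force': array([-0.45369711, -0.81337953,  0.27704886]), 'torque': array([0.04243512, 0.01446181, 0.00089139]), 'opening': 0.9974828711358106}
```

View pics/scene0.png

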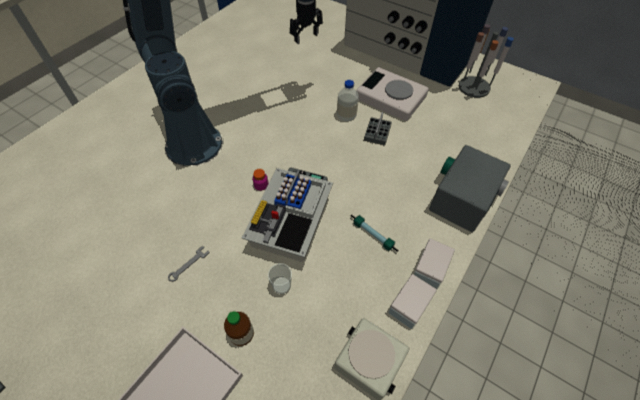

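View pics/top0.png

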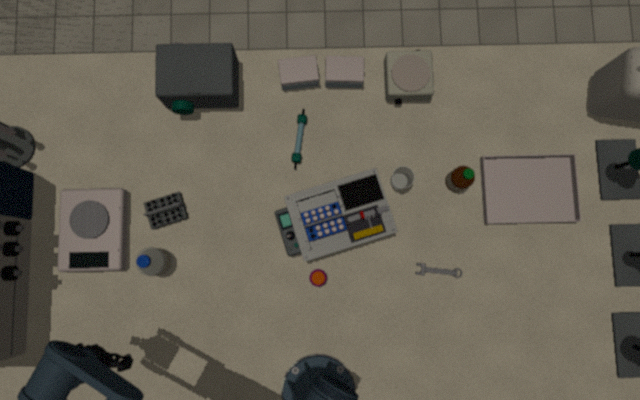

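The shaker sits in the top view at about (340,215), with its front towards the robot. The jar is at (318,277), close to the front-left. I'll enlarge both crops.

```bash
python3 - <<'E'
import cv2
t=cv2.imread("pics/top0.png")[160:295,265:415]; cv2.imwrite("pics/t_c.png",cv2.resize(t,None,fx=5,fy=5,interpolation=cv2.INTER_CUBIC)[:600*2][:675])
cv2.imwrite("pics/t_c.png",cv2.resize(t,None,fx=4.4,fy=4.4,interpolation=cv2.INTER_CUBIC))
t=cv2.imread("pics/scene0.png")[155:275,230:350]; cv2.imwrite("pics/s_c.png",cv2.resize(t,None,fx=5,fy=5,interpolation=cv2.INTER_CUBIC))
E
```

```text
(no output)
```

View pics/t_c.png

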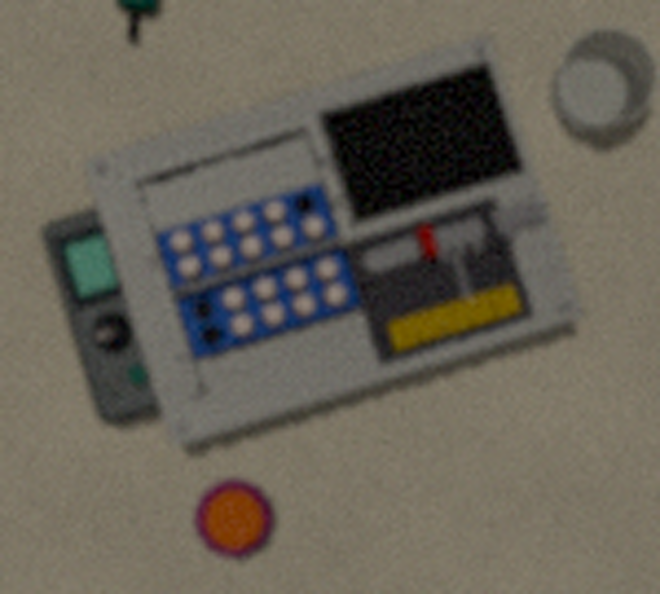

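View pics/s_c.png

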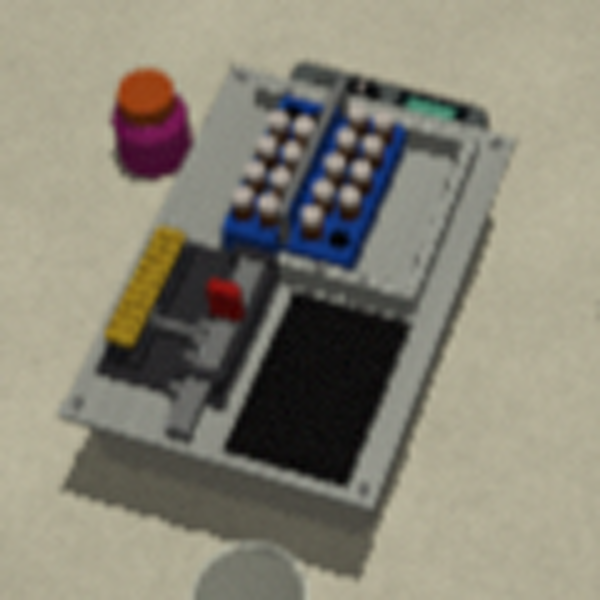

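```bash
cat > h.py <<'E'
import numpy as np
from scipy.optimize import least_squares
def load(n):
    c=np.load(n+"0.npz"); return c
C={n:load(n) for n in("scene","top")}
def proj(n,P):
    c=C[n];M=np.linalg.inv(c["world_from_camera"]);p=P@M[:3,:3].T+M[:3,3]
    return np.c_[c["fx"]*p[:,0]/p[:,2]+c["cx"],c["fy"]*p[:,1]/p[:,2]+c["cy"]]
def sh2w(s,P):
    x,y,a=s[:3];P=np.atleast_2d(P)/1000.
    return np.c_[x+P[:,0]*np.cos(a)-P[:,1]*np.sin(a),y+P[:,0]*np.sin(a)+P[:,1]*np.cos(a),P[:,2]]
def back(n,u,v,z):
    c=C[n];W=c["world_from_camera"];d=W[:3,:3]@np.array([(u-c["cx"])/c["fx"],(v-c["cy"])/c["fy"],1]);o=W[:3,3]
    return o+d*(z-o[2])/d[2]
E
python3 - <<'E'
from h import *
cor=[(-105,150,95),(-105,-150,95),(105,-150,95),(105,150,95)]
bar=[(-69,-15,127),(-89,-15,127),(-69,-105,127),(-89,-105,127)]
T=np.array([(187,443),(577,322),(490,38),(92,158),(387,322),(395,352),(518,284),(524,310)],float)
S=np.array([(235,68),(63,413),(370,507),(515,142)],float)
T=(T+.5)/4.4-.5+[265,160]; S=(S+.5)/5-.5+[230,155]
M=np.array(cor+bar)
def f(s): return np.r_[(proj("top",sh2w(s,M))-T).ravel(),(proj("scene",sh2w(s,M[:4]))-S).ravel()]
r=least_squares(f,[.38,-.03,.3],loss="soft_l1")
print(r.x,np.degrees(r.x[2]));print(f(r.x).reshape(-1,2).round(2))
np.save("sh.npy",r.x)
s=r.x
# rack front & back edges etc in shaker frame
a=s[2]
for nm,n,u,v,z in [("rack front L",'top',199,356,121),("front R",'top',358,305,121),("back L",'top',158,236,121),("backR",'top',325,185,121),("grip",'top',427,240,145)]:
    u,v=(u+.5)/4.4-.5+265,(v+.5)/4.4-.5+160
    p=back(n,u,v,z/1000); d=p[:2]-s[:2]; print(nm,(d@[np.cos(a),np.sin(a)]*1000).round(1),(d@[-np.sin(a),np.cos(a)]*1000).round(1))
for nm,q in [("jar",(235,518))]:
    u,v=(q[0]+.5)/4.4-.5+265,(q[1]+.5)/4.4-.5+160
    p=back("top",u,v,.072); print(nm,p); d=p[:2]-s[:2]; print((d@[np.cos(a),np.sin(a)]*1000).round(1),(d@[-np.sin(a),np.cos(a)]*1000).round(1))
E
```

```text
[ 0.54460047 -0.08135971  0.27458579] 15.732606956071045
[[-3.37  0.88]
 [ 2.15 -0.85]
 [ 0.64 -1.1 ]
 [-1.76 -0.11]
 [ 0.36  0.24]
 [ 0.58 -0.17]
 [-0.74  0.  ]
 [-0.03  0.48]
 [ 0.04 -0.87]
 [-1.69  0.06]
 [ 0.08  0.79]
 [ 0.54 -0.48]]
rack front L -52.1 114.3
front R -50.9 0.6
back L 34.4 117.0
backR 34.3 -2.6
grip -24.1 -55.0
jar [ 0.35296288 -0.00756172  0.072     ]
-164.4 123.0
```

```bash
cat >> h.py <<'E'
import cv2
def overlay(n,img,s,rx,out,o,sc,size):
    t=img[o[1]:o[1]+size[1],o[0]:o[0]+size[0]]; t=cv2.resize(t,None,fx=sc,fy=sc,interpolation=cv2.INTER_CUBIC)
    t=np.clip(t.astype(float)*1.6,0,255).astype(np.uint8)
    def rect(x0,x1,y0,y1,z,col):
        P=proj(n,sh2w(s,[(x0,y0,z),(x1,y0,z),(x1,y1,z),(x0,y1,z)])); P=(P-o+.5)*sc-.5
        cv2.polylines(t,[P.round().astype(int)],True,col,1)
    rect(-105,105,-150,150,95,(0,255,0)); rect(-89,-69,-105,-15,127,(255,0,255)); rect(-36,-14,-63,-53,145,(255,255,0))
    rect(rx-45,rx+45,-3,117,121,(0,255,255)); rect(-8,77,-4.5,118.5,117,(255,255,255)); rect(-105,105,132,194,81,(0,128,255))
    cv2.imwrite(out,t)
E
python3 - <<'E'
from h import *
s=np.load("sh.npy")
overlay("top",cv2.imread("pics/top0.png"),s,-8,"pics/ov_t.png",(265,160),5,(150,120))
overlay("scene",cv2.imread("pics/scene0.png"),s,-8,"pics/ov_s.png",(230,155),5,(120,120))
E
```

```text
(no output)
```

View pics/ov_t.png

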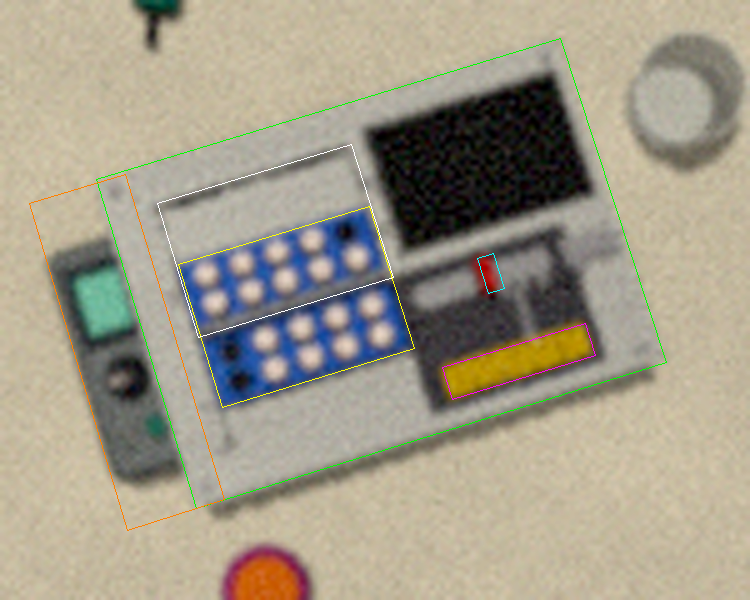

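View pics/ov_s.png

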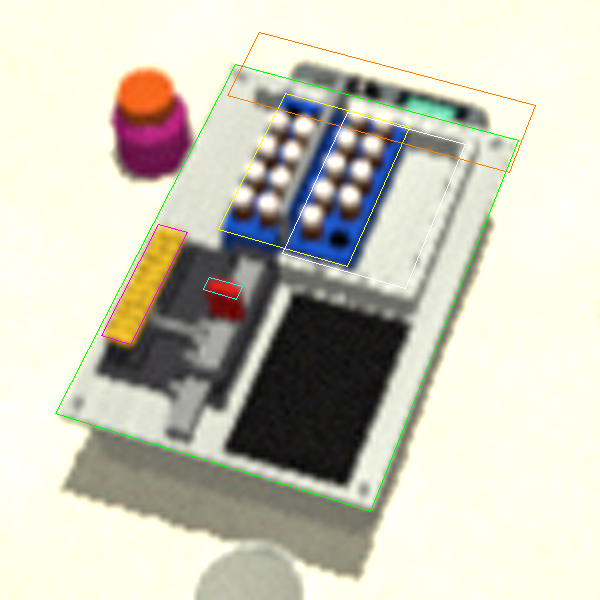

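```bash
python3 - <<'E'
from h import *
s=np.load("sh.npy");a=s[2]
def tosh(p):
    d=p[:2]-s[:2]; return (np.array([d@[np.cos(a),np.sin(a)],d@[-np.sin(a),np.cos(a)]])*1000).round(1)
for n in("top","scene"):
    c=C[n];im=c["img"].astype(int);R,G,B=im[...,0],im[...,1],im[...,2]
    reg=np.zeros(R.shape,bool); 
    o=(265,160,415,295) if n=="top" else (230,155,350,275)
    reg[o[1]:o[3],o[0]:o[2]]=1
    y=reg&(R>70)&(G>60)&(B<.45*R)&(G>.6*R); r=reg&(R>60)&(G<.4*R)&(B<.4*R)
    if n=="top": r&=(np.arange(400)[:,None]<250)
    else: r&=(np.arange(640)[None]>265)
    for nm,m,z in(("bar",y,.127),("grip",r,.145)):
        v,u=np.nonzero(m); w=np.c_[u,v].astype(np.float32); rc=cv2.minAreaRect(w)
        print(n,nm,m.sum(),w.mean(0),rc, tosh(back(n,*w.mean(0),z)))
        d=c["depth"][m]; print("  depth med z:", end="")
        W=c["world_from_camera"]; P=np.c_[(u-c["cx"])/c["fx"]*d,(v-c["cy"])/c["fy"]*d,d]@W[:3,:3].T+W[:3,3]
        print(np.percentile(P[:,2],[10,50,90]).round(4))
from bench import ctrl
from scipy.spatial.transform import Rotation as Ro
q=ctrl.get_obs()["eef_rot"];print(Ro.from_quat(q,scalar_first=True).as_matrix().round(3))
E
```

```text
top bar 207 [367.53622 231.657  ] ((367.8000183105469, 231.4000244140625), (6.957010269165039, 29.725406646728516), 71.56504821777344) [-77.9 -57.9]
  depth med z:[0.1214 0.1269 0.1315]
top grip 23 [361.52173 214.17392] ((361.5999755859375, 214.29998779296875), (7.273237705230713, 2.8460497856140137), 71.56504821777344) [-24.  -54.6]
  depth med z:[0.1395 0.1436 0.1494]
scene bar 151 [258.54968 211.54305] ((260.30218505859375, 196.38104248046875), (12.83790111541748, 54.56108093261719), 6.581944942474365) [-78.3 -61.4]
  depth med z:[0.1241 0.1274 0.1305]
scene grip 42 [274.33334 214.2381 ] ((274.0, 214.5), (7.0, 6.0), 90.0) [-21.2 -65. ]
  depth med z:[0.1171 0.1338 0.1446]
[[-0.001  0.301  0.954]
 [-0.001  0.954 -0.301]
 [-1.    -0.002 -0.   ]]
```

```bash
cat >> h.py <<'E'
from scipy.spatial.transform import Rotation as Ro
s=np.load("sh.npy"); s[:2]+=[.0007*np.cos(s[2])-.0015*np.sin(s[2]),.0007*np.sin(s[2])+.0015*np.cos(s[2])]
def st(verbose=True):
    from bench import ctrl
    o=ctrl.get_obs(); a=s[2]; d=o["eef_pos"][:2]-s[:2]
    R=Ro.from_quat(o["eef_rot"],scalar_first=True).as_matrix()
    rt=np.array([[np.cos(a),np.sin(a)],[-np.sin(a),np.cos(a)]])
    p=np.r_[rt@d,o["eef_pos"][2]]*1000
    f=o["wrist_force"]; 
    print("t",round(o["time_s"],2),"sh TCP",p.round(1),"yaw_y rel sh deg",np.degrees(np.arctan2(R[1,1],R[0,1])-a).round(2),"tilt",R[:,0].round(3),"F sh",np.r_[rt@f[:2],f[2]].round(1),"open",round(o["opening"],3))
    return o,p,R
def go(tx,ty,tz):
    o,p,R=st(); t=sh2w(s,(tx,ty,tz))[0]; print("need tool shift mm",(R.T@(t-o["eef_pos"])*1000).round(1))
E
python3 - <<'E'
from h import *
go(-79,57,250)
o,p,R=st()
print(sh2w(s,[(-79,57,250),(-79,-82,250)]),o["eef_pos"])
E
```

```text
t 0.1 sh TCP [-187.9  704.9  205.1] yaw_y rel sh deg 56.75 tilt [-0.001 -0.001 -1.   ] F sh [-0.7 -0.7  0.3] open 0.997
need tool shift mm [ -44.3 -482.2  446.4]
t 0.1 sh TCP [-187.9  704.9  205.1] yaw_y rel sh deg 56.75 tilt [-0.001 -0.001 -1.   ] F sh [-0.7 -0.7  0.3] open 0.997
[[ 0.45337161 -0.04628217  0.25      ]
 [ 0.49106122 -0.18007489  0.25      ]] [0.17282197 0.54784701 0.2050774 ]
```

drive_tool --pt "-0.025 0 0 -8.3 0 0 -0.06" --pt "-0.025 0 0 -8.3 0 0 -0.06" --pt "-0.02 0 0 -8.3 0 0 -0.06" --pt "0 0 0 -8.3 0 0 -0.06" --pt "0 0 0 0 0 0 -0.06"

```text
time_s: 0.72
eef_pos: [0.173, 0.5481, 0.2756]
eef_rot: [0.7, -0.096, 0.701, 0.096]
wrist_force: [-0.0, 0.2, 0.4]
opening: 0.471
```

```bash
python3 -c "
from h import *
go(-79,57,250)"
```

```text
t 0.72 sh TCP [-187.7  705.2  275.6] yaw_y rel sh deg 89.87 tilt [-0.    -0.001 -1.   ] F sh [0.  0.2 0.4] open 0.471
need tool shift mm [  25.8 -647.9  110.2]
```

drive_tool --pt "0 -0.054 0.0092 0 0 0 -0.06" --pt "0 -0.054 0.0092 0 0 0 -0.06" --pt "0 -0.054 0.0092 0 0 0 -0.06" --pt "0 -0.054 0.0092 0 0 0 -0.06" --pt "0 -0.054 0.0092 0 0 0 -0.06" --pt "0 -0.054 0.0092 0 0 0 -0.06"

```text
time_s: 1.48
eef_pos: [0.3139, 0.2497, 0.2754]
eef_rot: [0.701, -0.095, 0.701, 0.095]
wrist_force: [1.5, 0.0, -0.2]
opening: 0.467
```

drive_tool --pt "0 -0.054 0.0092 0 0 0 -0.06" --pt "0 -0.054 0.0092 0 0 0 -0.06" --pt "0 -0.054 0.0092 0 0 0 -0.06" --pt "0 -0.054 0.0092 0 0 0 -0.06" --pt "0 -0.054 0.0092 0 0 0 -0.06" --pt "0 -0.054 0.0092 0 0 0 -0.06" --pt "0 0 0 0 0 0 -0.06"

```text
time_s: 2.35
eef_pos: [0.4549, -0.0487, 0.2749]
eef_rot: [0.7, -0.094, 0.702, 0.094]
wrist_force: [0.5, 1.0, 0.8]
opening: 0.475
```

```bash
python3 -c "
from h import *
go(-79,57,150)"
```

```text
t 2.35 sh TCP [-78.2  54.3 274.9] yaw_y rel sh deg 89.49 tilt [-0.002  0.    -1.   ] F sh [0.7 0.8 0.8] open 0.475
need tool shift mm [124.9   2.6  -0.6]
```

Now descend to TCP 150 and check with the cameras.

drive_tool --pt "0.042 0.0013 0 -0.5 0 0 -0.06" --pt "0.042 0.0013 0 0 0 0 -0.06" --pt "0.041 0 0 0 0 0 -0.06" --pt "0 0 0 0 0 0 -0.06"

```text
time_s: 2.85
eef_pos: [0.4506, -0.0412, 0.1478]
eef_rot: [0.698, -0.098, 0.703, 0.101]
wrist_force: [-0.3, 0.6, 0.6]
opening: 0.469
```

```bash
cat >> h.py <<'E'
def look(tag,rx):
    from bench import camera
    for n,o,sz in(("top",(265,160),(150,120)),("scene",(230,155),(120,120))):
        c=camera(n); overlay(n,np.ascontiguousarray(c["img"][:,:,::-1]),s,rx,f"pics/{n}_{tag}.png",o,5,sz)
E
python3 -c "
from h import *
go(-79,57,112); look('a',-8)"
```

```text
t 2.85 sh TCP [-80.3  62.6 147.8] yaw_y rel sh deg 90.39 tilt [-0.007  0.003 -1.   ] F sh [-0.1  0.6  0.6] open 0.469
need tool shift mm [35.8 -5.8  1.5]
```

View pics/top_a.png

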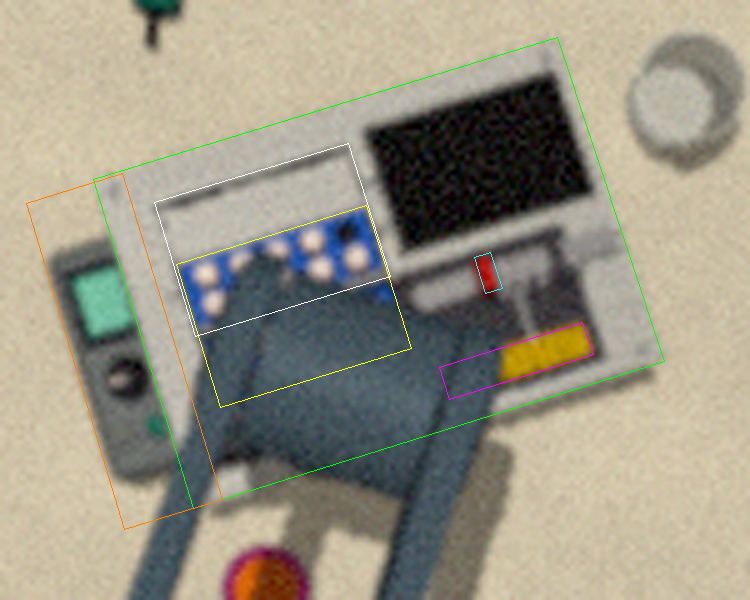

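View pics/scene_a.png

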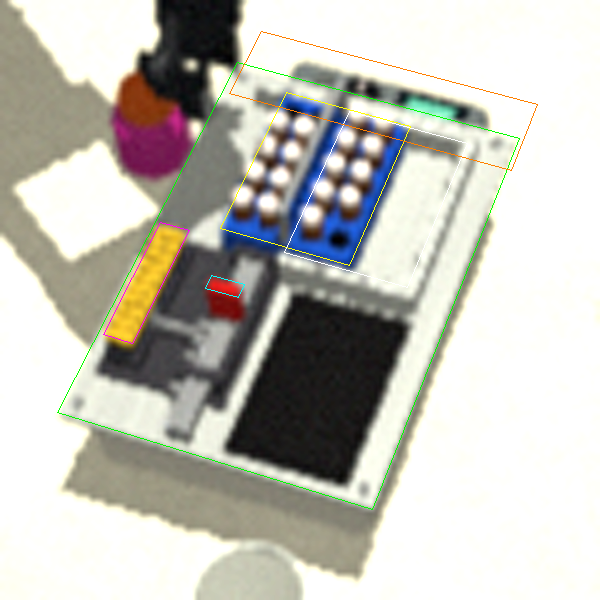

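```bash
python3 -c "
from h import *
go(-79,57,112)
print((proj('scene',sh2w(s,[(-79,85,140),(-79,29,140),(-79,57,140)]))-[230,155])*5)"
python3 - <<'E'
import cv2,sys
sys.path.insert(0,'.')
from bench import camera
c=camera("scene");t=c["img"][120:220,215:315,::-1]
import numpy as np
cv2.imwrite("pics/f1.png",np.clip(cv2.resize(t,None,fx=6,fy=6,interpolation=cv2.INTER_CUBIC)*1.0,0,255))
E
```

```text
t 2.95 sh TCP [-77.5  60.3 151.8] yaw_y rel sh deg 90.42 tilt [ 0.  0. -1.] F sh [-0.  -1.4  0.4] open 0.474
need tool shift mm [39.8 -3.3 -1.6]
[[229.20583748  97.62865526]
 [196.9134156  160.81918911]
 [213.25025188 128.85090226]][ WARN:0@4.020] global loadsave.cpp:1063 imwrite_ Unsupported depth image for selected encoder is fallbacked to CV_8U.
```

View pics/f1.png

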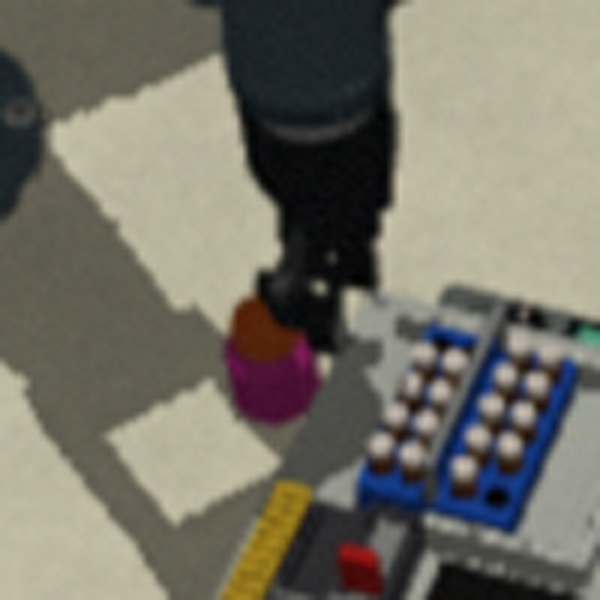

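```bash
python3 - <<'E'
from h import *
from bench import camera
a=s[2]
c=camera("scene");W=c["world_from_camera"]
v,u=np.mgrid[120:200,230:300]; d=c["depth"][v,u]
P=np.stack([(u-c["cx"])/c["fx"]*d,(v-c["cy"])/c["fy"]*d,d],-1)@W[:3,:3].T+W[:3,3]
X=P[...,:2]-s[:2]; S=np.stack([X@[np.cos(a),np.sin(a)],X@[-np.sin(a),np.cos(a)],P[...,2]],-1)*1000
dark=c["img"][v,u].max(-1)<45
m=dark&(d>0)&(S[...,2]>125)&(S[...,2]<185)&(S[...,0]<-40)
print(m.sum())
Q=S[m]; o=np.argsort(Q[:,2]); 
for i in o[:40:2]: print(Q[i].round(0), u[m][i],v[m][i])
for lo in range(125,185,10):
    k=(Q[:,2]>=lo)&(Q[:,2]<lo+10); 
    if k.sum(): print(lo,k.sum(),Q[k].min(0).round(),Q[k].max(0).round())
st()
E
```

```text
6
[-40.   6. 127.] 278 198
[-78.  84. 181.] 275 167
[-75.  84. 182.] 276 167
125 2 [-44.   6. 127.] [-40.   7. 130.]
175 4 [-84.  81. 181.] [-75.  84. 183.]
t 3.05 sh TCP [-76.5  59.3 153. ] yaw_y rel sh deg 90.44 tilt [ 0.003 -0.001 -1.   ] F sh [ 0.4  0.2 -0.1] open 0.473
```

```bash
python3 - <<'E'
from h import *
from bench import camera
a=s[2]
c=camera("scene");W=c["world_from_camera"]
def S(u,v):
    d=c["depth"][v,u]; P=W[:3,:3]@np.array([(u-c["cx"])/c["fx"]*d,(v-c["cy"])/c["fy"]*d,d])+W[:3,3]
    X=P[:2]-s[:2]; return np.round([X@[np.cos(a),np.sin(a)]*1000,X@[-np.sin(a),np.cos(a)]*1000,P[2]*1000]).astype(int)
for v in range(156,186,2):
    print(v,[ (u,c["img"][v,u].max(),tuple(S(u,v).tolist())) for u in range(262,280,3)])
st()
E
```

```text
156 [(262, np.uint8(16), (-84, 24, 298)), (265, np.uint8(10), (-75, 26, 299)), (268, np.uint8(11), (-67, 28, 300)), (271, np.uint8(16), (-63, 40, 288)), (274, np.uint8(11), (-59, 50, 279)), (277, np.uint8(27), (-62, 77, 249))]
158 [(262, np.uint8(22), (-84, 20, 292)), (265, np.uint8(17), (-76, 25, 291)), (268, np.uint8(13), (314, -659, 1177)), (271, np.uint8(17), (-66, 44, 274)), (274, np.uint8(15), (-77, 84, 226)), (277, np.uint8(20), (-67, 84, 230))]
160 [(262, np.uint8(38), (-85, 22, 281)), (265, np.uint8(21), (-75, 21, 286)), (268, np.uint8(8), (-67, 25, 285)), (271, np.uint8(13), (-66, 41, 267)), (274, np.uint8(13), (-79, 84, 215)), (277, np.uint8(80), (-69, 86, 217))]
162 [(262, np.uint8(56), (-81, 12, 285)), (265, np.uint8(23), (-74, 18, 281)), (268, np.uint8(10), (-72, 31, 267)), (271, np.uint8(13), (-65, 37, 263)), (274, np.uint8(7), (-78, 81, 209)), (277, np.uint8(68), (-68, 83, 211))]
164 [(262, np.uint8(33), (-79, 7, 282)), (265, np.uint8(19), (-73, 14, 277)), (268, np.uint8(9), (-77, 38, 248)), (271, np.uint8(13), (-65, 36, 255)), (274, np.uint8(9), (-79, 81, 199)), (277
[... 1741 characters left out ...]
 (-148, 148, 5)), (271, np.uint8(77), (-102, 87, 98)), (274, np.uint8(79), (-93, 92, 96)), (277, np.uint8(77), (-82, 94, 99))]
182 [(262, np.uint8(77), (-147, 101, 50)), (265, np.uint8(84), (-142, 113, 38)), (268, np.uint8(120), (-142, 135, 12)), (271, np.uint8(77), (-100, 82, 94)), (274, np.uint8(80), (-89, 84, 97)), (277, np.uint8(133), (-80, 89, 93))]
184 [(262, np.uint8(73), (-150, 104, 33)), (265, np.uint8(73), (-143, 112, 27)), (268, np.uint8(74), (-106, 71, 94)), (271, np.uint8(79), (-96, 73, 95)), (274, np.uint8(77), (-85, 75, 98)), (277, np.uint8(129), (-76, 79, 96))]
t 3.1 sh TCP [-76.5  59.2 153. ] yaw_y rel sh deg 90.44 tilt [ 0.003 -0.001 -1.   ] F sh [-0.2  0.5 -0.4] open 0.469
```

```bash
cat >> h.py <<'E'
def crop(tag,n="scene",o=(245,140),sz=(60,60),sc=10,g=2.0):
    from bench import camera
    c=camera(n); t=c["img"][o[1]:o[1]+sz[1],o[0]:o[0]+sz[0],::-1].astype(np.float32)
    t=np.clip(255*(t/255)**(1/g),0,255).astype(np.uint8)
    cv2.imwrite(f"pics/{tag}.png",cv2.resize(t,None,fx=sc,fy=sc,interpolation=cv2.INTER_NEAREST))
E
python3 -c "
from h import *
crop('f2'); st()"
```

```text
t 3.15 sh TCP [-76.6  59.2 152.8] yaw_y rel sh deg 90.44 tilt [ 0.003 -0.001 -1.   ] F sh [ 0.5 -0.1  0.2] open 0.47
```

View pics/f2.png

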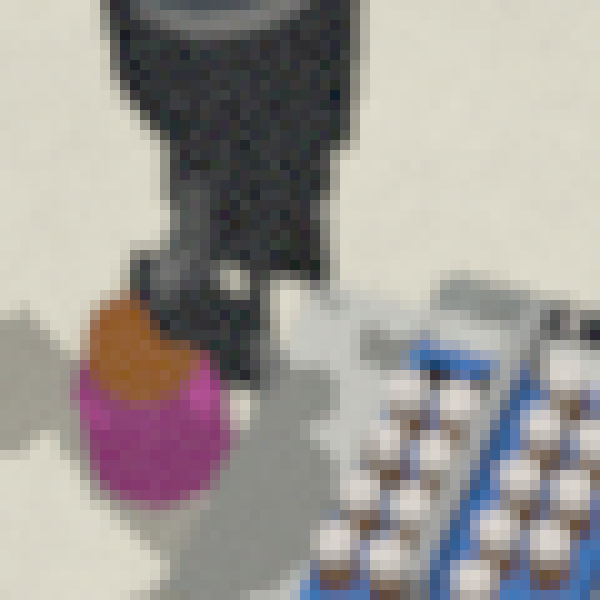

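```bash
python3 - <<'E'
from h import *
y=np.array([.301,.954,0]); t=np.array([.173,.548,.206])
for z in(.195,.208,.23,.25): print(z,proj("scene",np.array([t+y*.05,t-y*.05])*[1,1,0]+[0,0,z]).round(1))
im=cv2.imread("pics/scene0.png")[0:60,270:340]; cv2.imwrite("pics/f3.png",cv2.resize(np.clip(255*(im/255.)**.5,0,255).astype(np.uint8),None,fx=10,fy=10,interpolation=0))
for z in range(140,200,10): print(z,proj("scene",sh2w(s,[(-66,33,z),(-66,84,z)])).round(1).tolist())
E
```

```text
0.195 [[316.3  45. ]
 [297.2  53.8]]
0.208 [[316.3  42.3]
 [297.   51. ]]
0.23 [[316.4  37.5]
 [296.8  46.2]]
0.25 [[316.4  33. ]
 [296.7  41.8]]
140 [[273.5, 187.3], [279.3, 175.7]]
150 [[273.3, 185.4], [279.1, 173.9]]
160 [[273.0, 183.6], [278.9, 172.0]]
170 [[272.7, 181.7], [278.7, 170.0]]
180 [[272.5, 179.8], [278.4, 168.1]]
190 [[272.2, 177.8], [278.2, 166.1]]
```

View pics/f3.png

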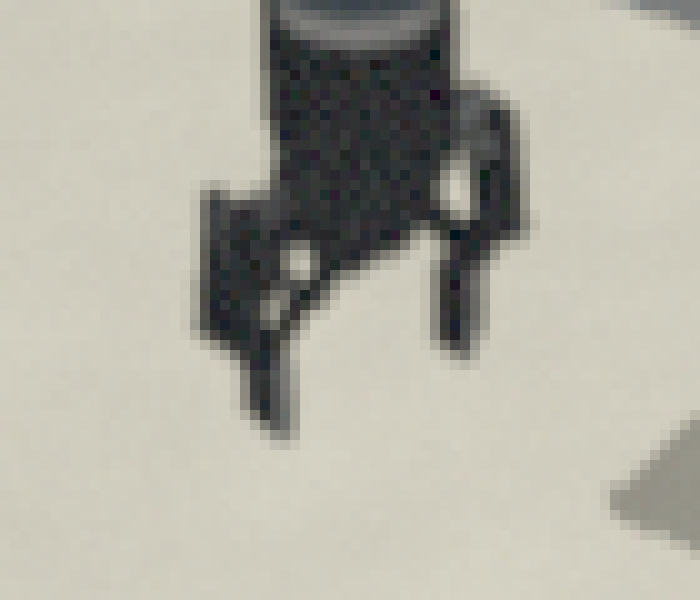

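drive_tool --pt "0.01 -0.001 0 0.2 0 0 -0.06" --pt "0.01 -0.001 0 0.2 0 0 -0.06" --pt "0.01 0 0 0 0 0 -0.06" --pt "0 0 0 0 0 0 -0.06"

```text
time_s: 3.65
eef_pos: [0.4533, -0.0448, 0.1195]
eef_rot: [0.7, -0.097, 0.701, 0.097]
wrist_force: [-0.6, -0.2, 0.7]
opening: 0.469
```

```bash
python3 -c "
from h import *
st();crop('f4'); st()"
```

```text
t 3.65 sh TCP [-78.7  58.4 119.5] yaw_y rel sh deg 90.04 tilt [-0.003  0.001 -1.   ] F sh [-0.7 -0.1  0.7] open 0.469
t 3.7 sh TCP [-78.2  58.1 120.2] yaw_y rel sh deg 90.04 tilt [-0.001  0.001 -1.   ] F sh [0.3 0.9 0. ] open 0.473
```

View pics/f4.png

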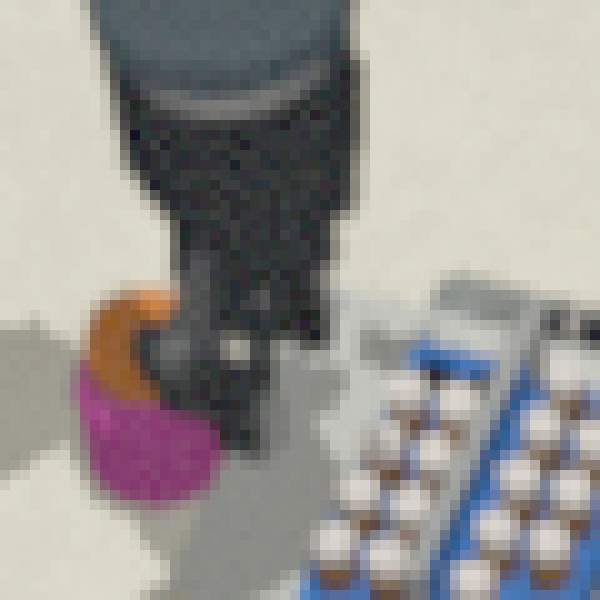

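drive_tool --pt "0.008 0 0 0 0 0 -0.06" --pt "0.006 0 0 0 0 0 -0.06" --pt "0.003 0 0 0 0 0 -0.06" --pt "0 0 0 0 0 0 -0.06"

```text
time_s: 4.2
eef_pos: [0.4541, -0.0451, 0.1036]
eef_rot: [0.7, -0.097, 0.701, 0.097]
wrist_force: [0.8, 0.0, 0.4]
opening: 0.473
```

```bash
python3 -c "
from h import *
st();crop('f5'); st()"
```

```text
t 4.2 sh TCP [-77.9  58.  103.6] yaw_y rel sh deg 90.05 tilt [-0.001  0.    -1.   ] F sh [ 0.8 -0.2  0.4] open 0.473
t 4.25 sh TCP [-77.8  57.8 103.8] yaw_y rel sh deg 90.05 tilt [-0.  0. -1.] F sh [-0.2 -0.1  0.2] open 0.471
```

View pics/f5.png

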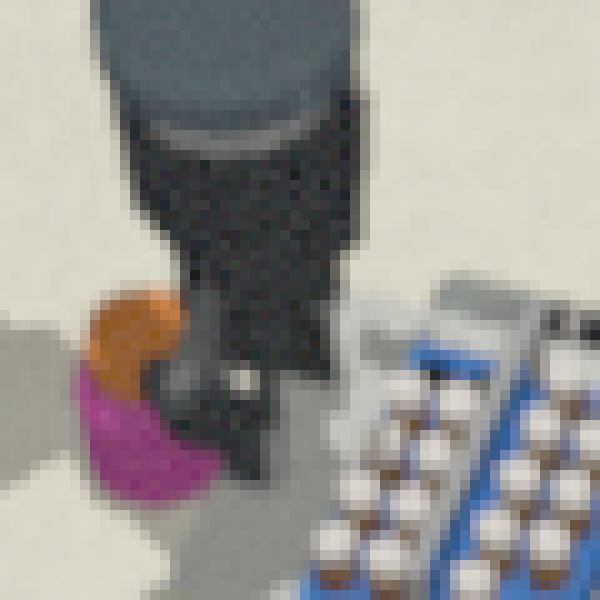

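drive_tool --pt "0.004 0 0 0 0 0 -0.06" --pt "0.004 0 0 0 0 0 -0.06" --pt "0 0 0 0 0 0 -0.06"

```text
time_s: 4.62
eef_pos: [0.454, -0.045, 0.0955]
eef_rot: [0.7, -0.097, 0.701, 0.097]
wrist_force: [0.3, 0.0, 0.3]
opening: 0.469
```

drive_tool --pt "0.004 0 0 0 0 0 -0.06" --pt "0.004 0 0 0 0 0 -0.06" --pt "0 0 0 0 0 0 -0.06"

```text
time_s: 5.0
eef_pos: [0.454, -0.045, 0.0874]
eef_rot: [0.7, -0.097, 0.701, 0.097]
wrist_force: [-0.6, 0.7, 0.3]
opening: 0.47
```

```bash
python3 -c "
from h import *
st();crop('f6'); st()"
```

```text
t 5.0 sh TCP [-78.1  58.   87.4] yaw_y rel sh deg 90.04 tilt [-0.001  0.    -1.   ] F sh [-0.4  0.8  0.3] open 0.47
t 5.05 sh TCP [-77.9  57.9  87.7] yaw_y rel sh deg 90.04 tilt [-0.  0. -1.] F sh [-0.5 -0.7  0.1] open 0.468
```

View pics/f6.png

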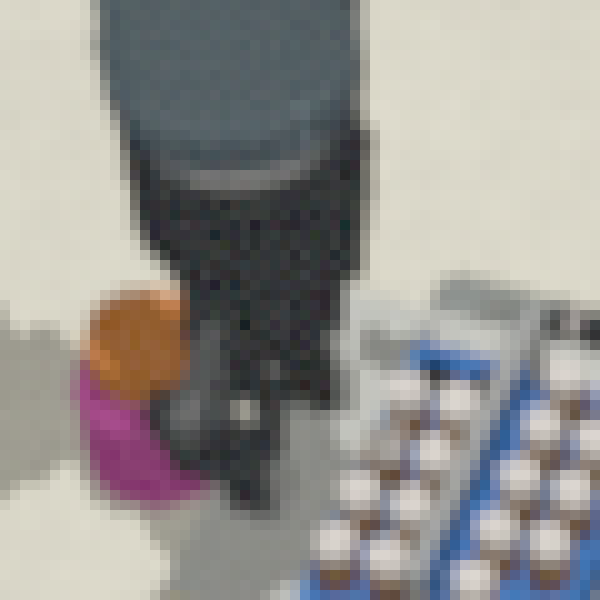

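drive_tool --pt "0.003 0 0 0 0 0 -0.06" --pt "0.003 0 0 0 0 0 -0.06" --pt "0 0 0 0 0 0 -0.06"

```text
time_s: 5.42
eef_pos: [0.4541, -0.045, 0.0816]
eef_rot: [0.7, -0.097, 0.701, 0.097]
wrist_force: [0.1, -0.1, 0.0]
opening: 0.467
```

drive_tool --pt "0.003 0 0 0 0 0 -0.06" --pt "0.002 0 0 0 0 0 -0.06" --pt "0 0 0 0 0 0 -0.06"

```text
time_s: 5.8
eef_pos: [0.4542, -0.0451, 0.0767]
eef_rot: [0.7, -0.097, 0.701, 0.097]
wrist_force: [-0.3, -0.2, -0.8]
opening: 0.471
```

```bash
python3 -c "
from h import *
st();crop('f7'); st()"
```

```text
t 5.8 sh TCP [-77.9  58.   76.7] yaw_y rel sh deg 90.05 tilt [-0.  0. -1.] F sh [-0.4 -0.1 -0.8] open 0.471
t 5.85 sh TCP [-77.8  57.9  76.8] yaw_y rel sh deg 90.05 tilt [-0.  0. -1.] F sh [-0.4  0.3 -0.5] open 0.468
```

View pics/f7.png

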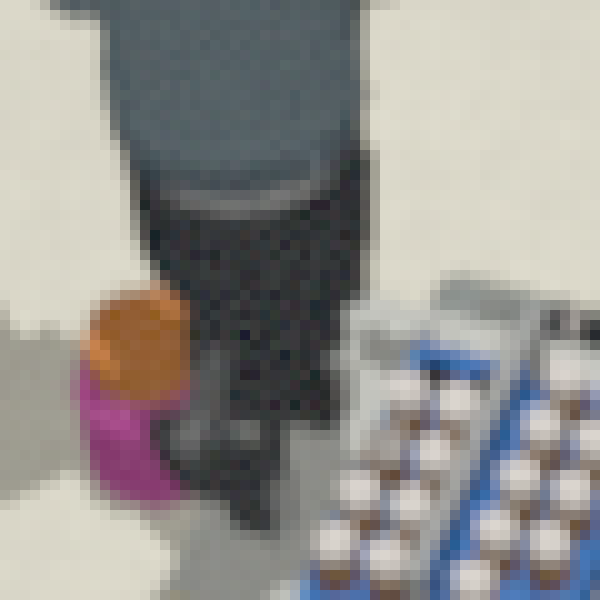

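drive_tool --pt "0 -0.0005 0.004 0 0 0 -0.06" --pt "0 -0.0005 0.005 0 0 0 -0.06" --pt "0 0 0.005 0 0 0 -0.06" --pt "0 0 0.005 0 0 0 -0.06" --pt "0 0 0.005 0 0 0 -0.06" --pt "0 0 0.003 0 0 0 -0.06"

```text
time_s: 6.6
eef_pos: [0.4807, -0.0387, 0.0768]
eef_rot: [0.7, -0.097, 0.701, 0.097]
wrist_force: [-3.6, -0.6, 3.5]
opening: 0.465
```

```bash
python3 -c "
from h import *
st();look('b',32);crop('f8')"
```

```text
t 6.6 sh TCP [-50.6  56.9  76.8] yaw_y rel sh deg 90.06 tilt [-0. -0. -1.] F sh [-3.7  0.4  3.5] open 0.465
```

View pics/scene_b.png

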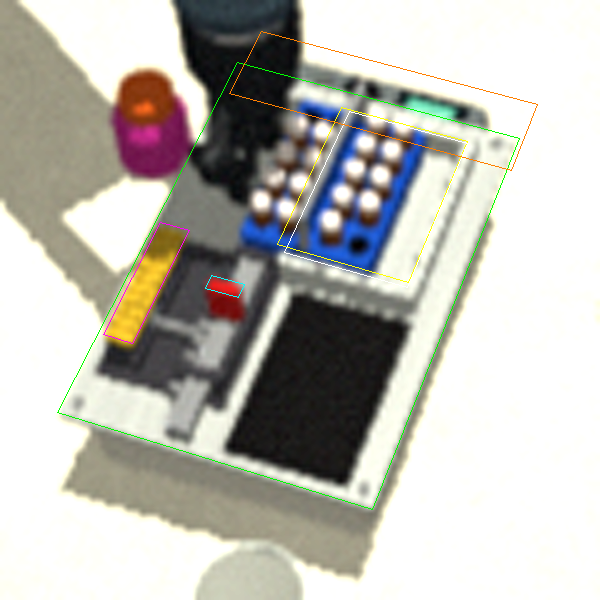

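drive_tool --pt "0 0 0.004 0 0 0 -0.06" --pt "0 0 0.005 0 0 0 -0.06" --pt "0 0 0.005 0 0 0 -0.06" --pt "0 0 0.004 0 0 0 -0.06" --pt "0 0 0.003 0 0 0 -0.06" --pt "0 0 0 0 0 0 -0.06"

```text
time_s: 7.5
eef_pos: [0.5014, -0.033, 0.077]
eef_rot: [0.701, -0.097, 0.7, 0.097]
wrist_force: [-0.2, 0.0, 0.1]
opening: 0.472
```

```bash
python3 -c "
from h import *
st()"
```

```text
t 7.5 sh TCP [-29.2  56.8  77. ] yaw_y rel sh deg 90.05 tilt [ 0.001  0.    -1.   ] F sh [-0.1  0.1  0.1] open 0.472
```

drive_tool --pt "0 0 0.002 0 0 0 -0.06" --pt "0 0 0.002 0 0 0 -0.06" --pt "0 0 0.001 0 0 0 -0.06"

```text
time_s: 7.88
eef_pos: [0.5056, -0.0318, 0.077]
eef_rot: [0.7, -0.097, 0.701, 0.097]
wrist_force: [-6.5, -1.9, 4.5]
opening: 0.473
```

drive_tool --pt "0 0 0.001 0 0 0 -0.06" --pt "0 0 0.001 0 0 0 -0.06"

```text
time_s: 8.12
eef_pos: [0.5055, -0.0318, 0.077]
eef_rot: [0.699, -0.097, 0.702, 0.097]
wrist_force: [-16.0, -6.1, 13.1]
opening: 0.475
```

```bash
python3 -c "
from h import *
st();look('c',32)"
```

```text
t 8.12 sh TCP [-24.9  56.8  77. ] yaw_y rel sh deg 90.08 tilt [-0.005 -0.001 -1.   ] F sh [-17.   -1.6  13.1] open 0.475
```

View pics/scene_c.png

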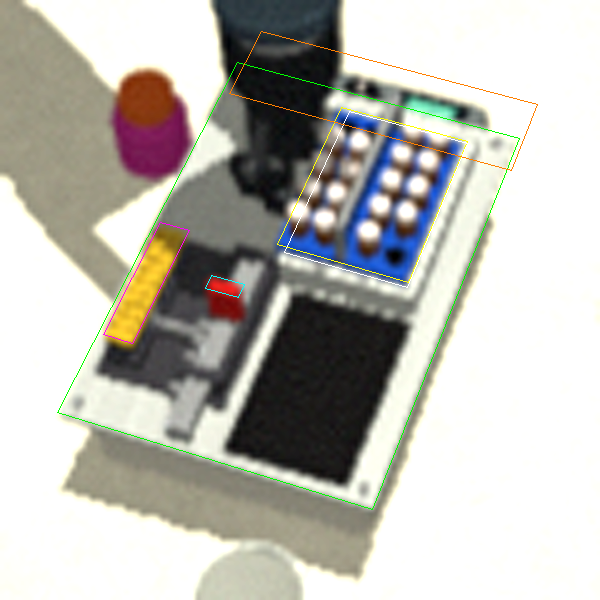

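The rack matches the home outline and the push force rose to 17 N without further travel, so it is home. I'll back off and rise.

drive_tool --pt "0 0 -0.003 0 0 0 -0.06" --pt "0 0 -0.006 0 0 0 -0.06" --pt "0 0 -0.01 0 0 0 -0.06" --pt "0 0 -0.012 0 0 0 -0.06" --pt "-0.02 0 -0.01 0 0 0 -0.06" --pt "-0.03 0 0 0 0 0 -0.06" --pt "-0.03 0 0 0 0 0 -0.06" --pt "-0.01 0 0 0 0 0 -0.06" --pt "0 0 0 0 0 0 -0.06"

```text
time_s: 9.35
eef_pos: [0.4681, -0.0424, 0.167]
eef_rot: [0.701, -0.097, 0.7, 0.097]
wrist_force: [-0.4, -1.2, -0.7]
opening: 0.467
```

```bash
python3 -c "
from h import *
go(-52,-84,150);crop('rk',o=(265,165),sz=(70,60))"
```

```text
t 9.35 sh TCP [-63.8  56.7 167. ] yaw_y rel sh deg 90.04 tilt [ 0.001 -0.    -1.   ] F sh [-0.7 -1.  -0.7] open 0.467
need tool shift mm [  17.1 -140.7   11.7]
```

View pics/rk.png

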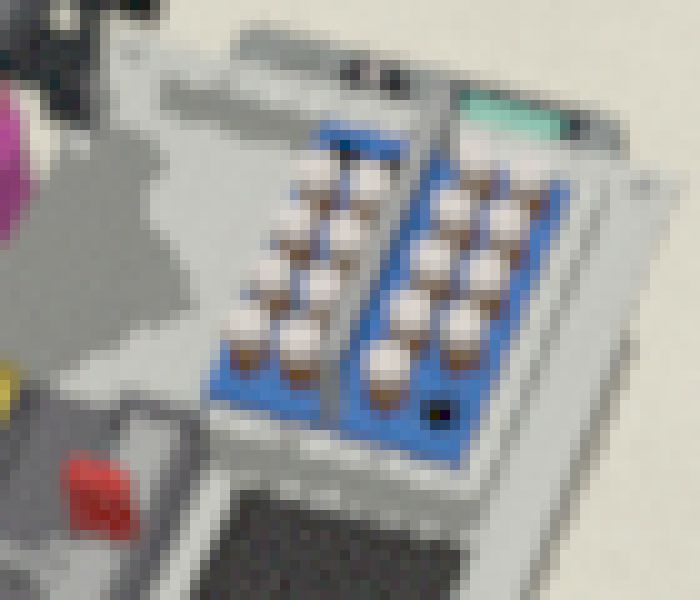

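drive_tool --pt "0 -0.03 0.003 0 0 0 0" --pt "0 -0.035 0.003 0 0 0 0" --pt "0 -0.035 0.003 0 0 0 0" --pt "0 -0.03 0.003 0 0 0 0" --pt "0 -0.0107 0 0 0 0 0" --pt "0 0 0 0 0 0 0"

```text
time_s: 10.15
eef_pos: [0.5171, -0.1741, 0.1656]
eef_rot: [0.7, -0.096, 0.701, 0.097]
wrist_force: [-0.6, 0.3, 0.6]
opening: 0.499
```

```bash
python3 -c "
from h import *
go(-52,-84,167); from bench import ctrl; print(ctrl.get_obs()['q'])"
```

```text
t 10.15 sh TCP [-52.3 -83.3 165.6] yaw_y rel sh deg 90.0 tilt [-0.002  0.001 -1.   ] F sh [-0.5  0.4  0.6] open 0.499
need tool shift mm [-1.4 -0.7  0.3]
[-5.42509220e-01  1.57273646e-01  1.71896789e+00  1.95555434e-04
  1.26780057e+00 -2.38793385e+00]
```

drive_tool --pt "0 0 0 10 0 0 0" --pt "0 0 0 10 0 0 0" --pt "0 0 0 10 0 0 0" --pt "0 0 0 10 0 0 0" --pt "0 0 0 10 0 0 0" --pt "0 0 0 10 0 0 0" --pt "0 0 0 10 0 0 0" --pt "0 0 0 10 0 0 0" --pt "0 0 0 10 0 0 0" --pt "0 0 0 0 0 0 0"

```text
time_s: 11.4
eef_pos: [0.5174, -0.173, 0.1666]
eef_rot: [0.564, 0.426, 0.565, -0.426]
wrist_force: [0.1, -0.4, 0.0]
opening: 0.499
```

```bash
python3 -c "
from h import *
go(-52,-84,115); from bench import ctrl; print(ctrl.get_obs()['q']);crop('g1',o=(240,165),sz=(60,60))"
```

```text
t 11.4 sh TCP [-51.7 -82.3 166.6] yaw_y rel sh deg 0.2 tilt [-0.001  0.001 -1.   ] F sh [-0.  -0.4  0. ] open 0.499
need tool shift mm [51.6 -0.3  1.7]
[-5.40443990e-01  1.54948908e-01  1.71959004e+00  2.59960031e-04
  1.26799199e+00 -8.18684735e-01]
```

View pics/g1.png

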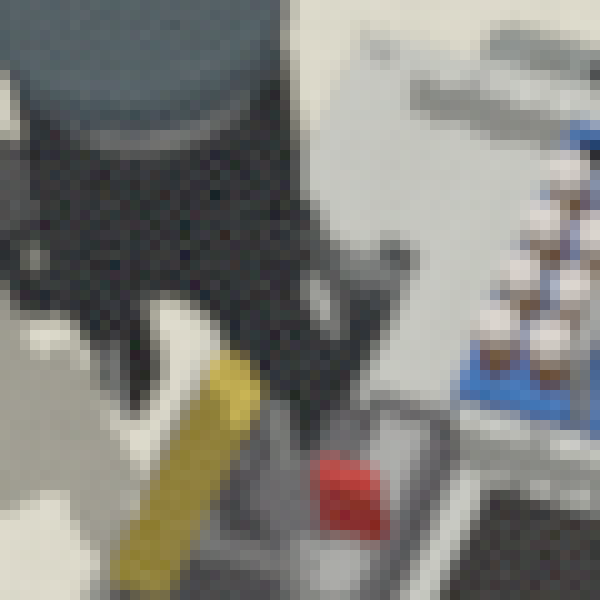

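drive_tool --pt "0.015 0 0.0005 0.2 0 0 0" --pt "0.015 0 0.0005 0 0 0 0" --pt "0.012 0 0 0 0 0 0" --pt "0.003 0 0 0 0 0 0" --pt "0 0 0 0 0 0 0"

```text
time_s: 12.08
eef_pos: [0.5181, -0.1754, 0.1216]
eef_rot: [0.563, 0.428, 0.563, -0.428]
wrist_force: [-0.2, -0.3, 1.2]
opening: 0.5
```

```bash
python3 -c "
from h import *
go(-52,-84,97);crop('g2',o=(240,165),sz=(60,60))
for z in (140,150,160): print(z,((proj('scene',sh2w(s,[(-52+27,-82-11,z),(-52-27,-82-11,z)]))-[240,165])*10).round())"
```

```text
t 12.07 sh TCP [-51.7 -84.8 121.6] yaw_y rel sh deg -0.15 tilt [-0.  0. -1.] F sh [-0.3 -0.3  1.2] open 0.5
need tool shift mm [24.6 -0.3 -0.8]
140 [[303. 567.]
 [142. 519.]]
150 [[300. 550.]
 [138. 502.]]
160 [[297. 532.]
 [134. 484.]]
```

View pics/g2.png

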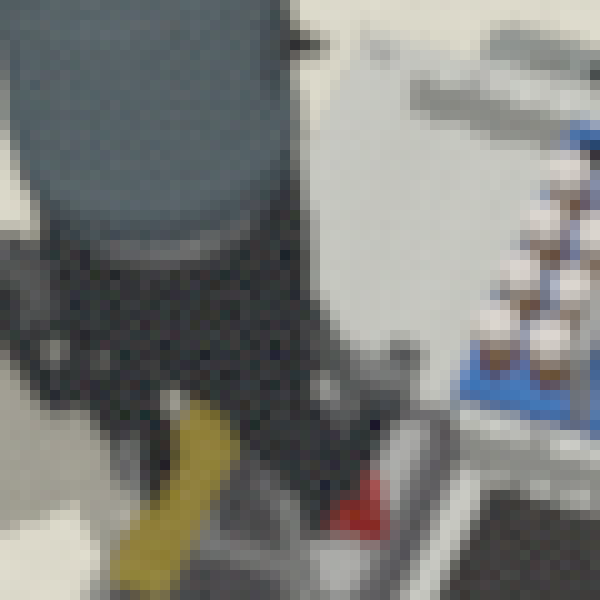

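drive_tool --pt "0.006 0 0 0 0 0 0" --pt "0.006 0 0 0 0 0 0" --pt "0.005 0 0 0 0 0 0" --pt "0 0 0 0 0 0 0"

```text
time_s: 12.62
eef_pos: [0.5178, -0.1751, 0.1042]
eef_rot: [0.563, 0.428, 0.564, -0.428]
wrist_force: [1.1, 0.7, 0.0]
opening: 0.504
```

drive_tool --pt "0.002 0 0 0 0 0 0" --pt "0.002 0 0 0 0 0 0"

```text
time_s: 12.88
eef_pos: [0.5183, -0.1755, 0.1009]
eef_rot: [0.563, 0.428, 0.563, -0.428]
wrist_force: [0.5, 0.3, 0.6]
opening: 0.5
```

```bash
python3 -c "
from h import *
go(-52,-84,97);crop('g3',o=(240,165),sz=(60,60));crop('g3t',n='top',o=(325,190),sz=(75,60))"
```

```text
t 12.88 sh TCP [-51.5 -84.9 100.9] yaw_y rel sh deg -0.15 tilt [ 0. -0. -1.] F sh [0.6 0.2 0.6] open 0.5
need tool shift mm [ 3.9 -0.5 -0.9]
```

View pics/g3.png

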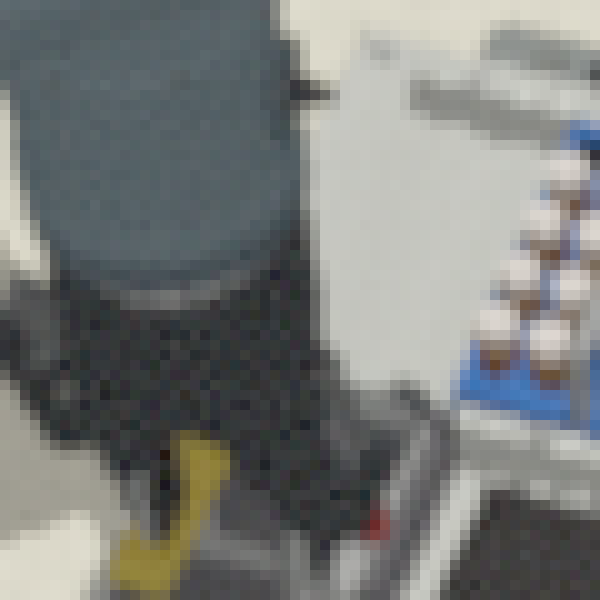

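drive_tool --pt "0.002 0 0 0 0 0 0" --pt "0.002 0 0 0 0 0 0"

```text
time_s: 13.22
eef_pos: [0.5184, -0.1756, 0.0973]
eef_rot: [0.563, 0.428, 0.563, -0.428]
wrist_force: [-1.7, 0.5, 4.5]
opening: 0.502
```

drive_tool --pt "0.002 0 0 0 0 0 0" --pt "0 0 0 0 0 0 0"

```text
time_s: 13.48
eef_pos: [0.5184, -0.1756, 0.0952]
eef_rot: [0.563, 0.428, 0.563, -0.428]
wrist_force: [-0.5, 0.3, 4.9]
opening: 0.498
```

drive_tool --pt "0.002 0 0 0 0 0 0" --pt "0 0 0 0 0 0 0"

```text
time_s: 13.72
eef_pos: [0.5184, -0.1756, 0.0932]
eef_rot: [0.563, 0.428, 0.563, -0.428]
wrist_force: [-1.4, -0.0, 5.6]
opening: 0.499
```

drive_tool --pt "0.0015 0 0 0 0 0 0" --pt "0 0 0 0 0 0 0"

```text
time_s: 13.98
eef_pos: [0.5184, -0.1756, 0.0919]
eef_rot: [0.563, 0.428, 0.563, -0.428]
wrist_force: [-1.2, 0.7, 5.5]
opening: 0.497
```

drive_tool --pt "0.001 0 0 0 0 0 0" --pt "0 0 0 0 0 0 0"

```text
time_s: 14.22
eef_pos: [0.5185, -0.1756, 0.0911]
eef_rot: [0.563, 0.428, 0.563, -0.428]
wrist_force: [-1.4, 0.6, 8.6]
opening: 0.499
```

drive_tool --pt "0.0007 0 0 0 0 0 0" --pt "0 0 0 0 0 0 0"

```text
time_s: 14.48
eef_pos: [0.5185, -0.1756, 0.091]
eef_rot: [0.563, 0.428, 0.563, -0.428]
wrist_force: [-3.3, 2.1, 11.3]
opening: 0.499
```

drive_tool --pt "0.0003 0 -0.003 0 0 0 0" --pt "0 0 -0.004 0 0 0 0" --pt "0 0 -0.004 0 0 0 0" --pt "0 0 -0.004 0 0 0 0"

```text
time_s: 14.98
eef_pos: [0.5163, -0.1637, 0.0913]
eef_rot: [0.566, 0.427, 0.561, -0.428]
wrist_force: [0.8, -8.4, 6.3]
opening: 0.505
```

```bash
python3 -c "
from h import *
st();crop('g4',o=(240,165),sz=(60,60))"
```

```text
t 14.97 sh TCP [-50.3 -73.1  91.3] yaw_y rel sh deg -0.15 tilt [ 0.005 -0.005 -1.   ] F sh [-1.5 -8.3  6.3] open 0.505
```

View pics/g4.png

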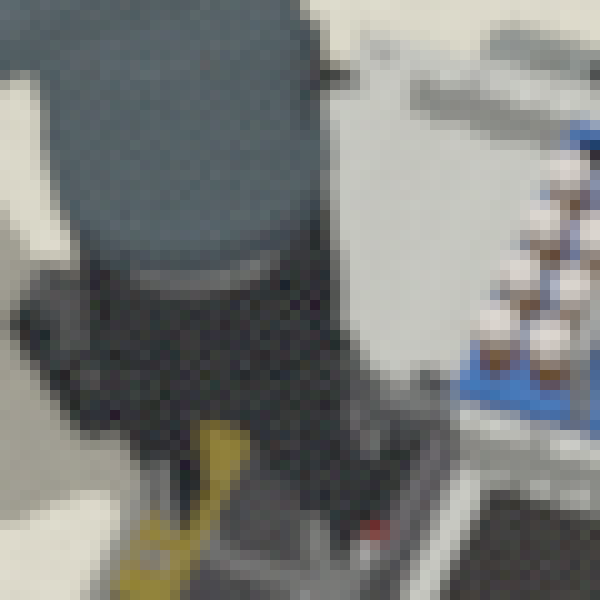

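drive_tool --pt "0.0008 0 -0.002 0 0 0 0" --pt "0 0 -0.003 0 0 0 0" --pt "0 0 -0.003 0 0 0 0"

```text
time_s: 15.4
eef_pos: [0.5147, -0.1573, 0.0913]
eef_rot: [0.566, 0.427, 0.56, -0.428]
wrist_force: [0.3, -10.1, 8.8]
opening: 0.502
```

```bash
python3 -c "
from h import *
st();crop('g5',o=(240,165),sz=(60,60))"
```

```text
t 15.4 sh TCP [-50.1 -66.5  91.3] yaw_y rel sh deg -0.15 tilt [ 0.006 -0.008 -1.   ] F sh [-2.5 -9.8  8.8] open 0.502
```

View pics/g5.png

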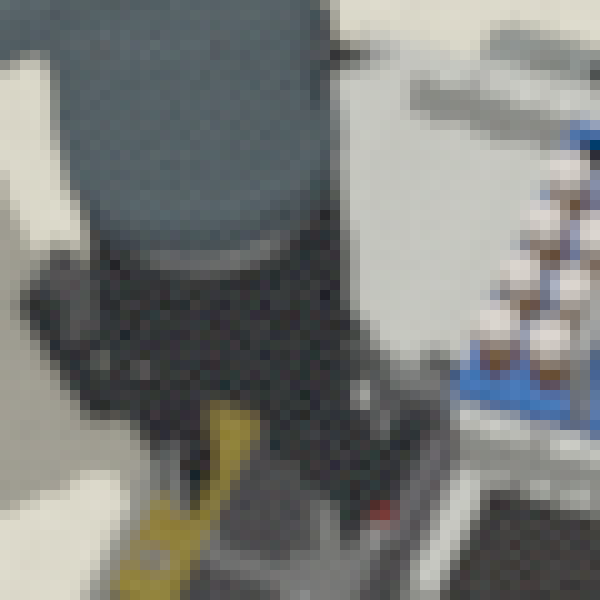

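drive_tool --pt "0.0004 0 -0.003 0 0 0 0" --pt "0 0 -0.003 0 0 0 0" --pt "0 0 -0.003 0 0 0 0" --pt "0 0 -0.003 0 0 0 0"

```text
time_s: 15.95
eef_pos: [0.5119, -0.1461, 0.0912]
eef_rot: [0.567, 0.427, 0.559, -0.428]
wrist_force: [1.4, -11.0, 9.7]
opening: 0.5
```

```bash
python3 -c "
from h import *
st()"
```

```text
t 15.95 sh TCP [-49.7 -54.9  91.2] yaw_y rel sh deg -0.15 tilt [ 0.007 -0.008 -1.   ] F sh [ -1.7 -11.    9.7] open 0.5
```

drive_tool --pt "0.0002 -0.0005 -0.003 0 0 0 0" --pt "0 -0.0005 -0.003 0 0 0 0" --pt "0 0 -0.003 0 0 0 0" --pt "0 0 -0.002 0 0 0 0"

```text
time_s: 16.45
eef_pos: [0.5087, -0.1354, 0.0912]
eef_rot: [0.567, 0.427, 0.559, -0.428]
wrist_force: [3.3, -9.7, 10.7]
opening: 0.503
```

```bash
python3 -c "
from h import *
st();crop('g6',o=(240,165),sz=(60,60))"
```

```text
t 16.45 sh TCP [-49.9 -43.8  91.2] yaw_y rel sh deg -0.15 tilt [ 0.009 -0.008 -1.   ] F sh [  0.6 -10.2  10.7] open 0.503
```

View pics/g6.png

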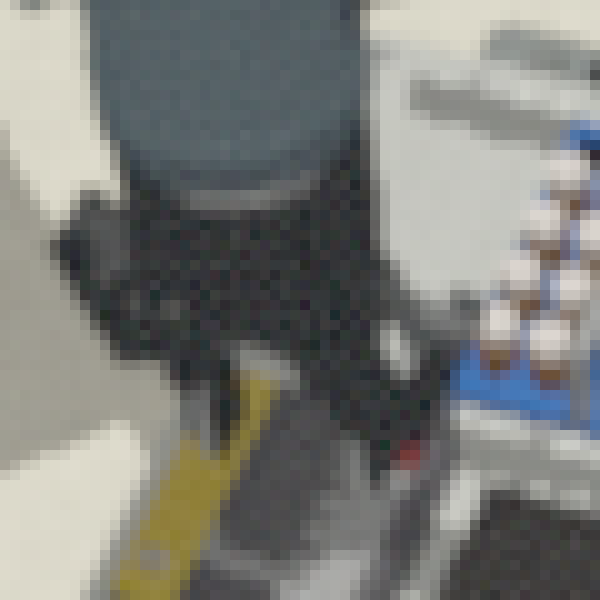

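drive_tool --pt "0 0 -0.002 0 0 0 0" --pt "0 0 -0.002 0 0 0 0" --pt "0 0 -0.001 0 0 0 0"

```text
time_s: 16.88
eef_pos: [0.5075, -0.131, 0.0912]
eef_rot: [0.567, 0.427, 0.559, -0.428]
wrist_force: [3.6, -13.5, 9.0]
opening: 0.495
```

drive_tool --pt "0 0 -0.001 0 0 0 0" --pt "0 0 -0.001 0 0 0 0"

```text
time_s: 17.12
eef_pos: [0.5075, -0.1309, 0.0913]
eef_rot: [0.568, 0.427, 0.558, -0.429]
wrist_force: [6.2, -19.6, 5.1]
opening: 0.501
```

```bash
python3 -c "
from h import *
st()"
```

```text
t 17.12 sh TCP [-49.9 -39.1  91.3] yaw_y rel sh deg -0.19 tilt [ 0.01  -0.011 -1.   ] F sh [  0.7 -20.5   5.1] open 0.501
```

drive_tool --pt "0 0 0.002 0 0 0 0" --pt "0 0 0.002 0 0 0 0" --pt "0 0 0.002 0 0 0 0" --pt "0 0 0.001 0 0 0 0"

```text
time_s: 17.62
eef_pos: [0.5073, -0.131, 0.091]
eef_rot: [0.564, 0.429, 0.562, -0.427]
wrist_force: [-1.0, 9.4, 21.7]
opening: 0.501
```

```bash
python3 -c "
from h import *
st();crop('g7',o=(240,165),sz=(60,60))"
```

```text
t 17.62 sh TCP [-50.  -39.2  91. ] yaw_y rel sh deg -0.19 tilt [ 0.005  0.    -1.   ] F sh [ 1.6  9.3 21.7] open 0.501
```

View pics/g7.png

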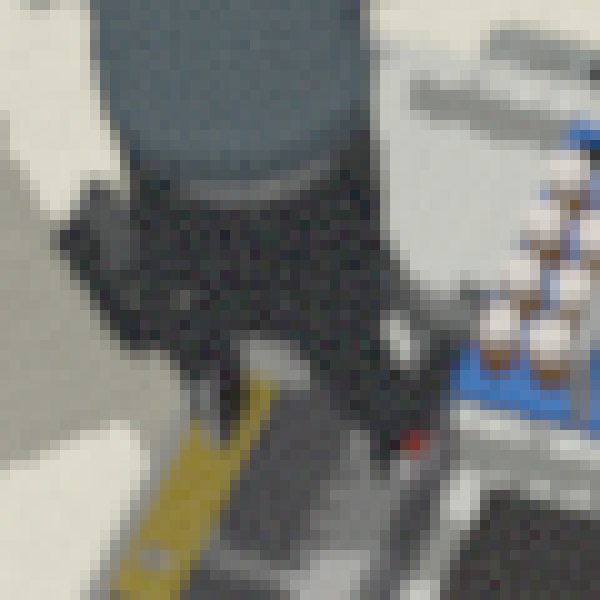

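drive_tool --pt "-0.002 0 0.001 0 0 0 0" --pt "-0.003 0 0.001 0 0 0 0" --pt "-0.004 0 0.001 0 0 0 0" --pt "-0.006 0 0 0 0 0 0" --pt "-0.01 0 0 0 0 0 0" --pt "-0.02 0 0 0 0 0 0" --pt "-0.03 0 0 0 0 0 0" --pt "-0.04 0 0 0 0 0 0" --pt "-0.04 0 0 0 0 0 0" --pt "0 0 0 0 0 0 0"

```text
time_s: 18.92
eef_pos: [0.5074, -0.1355, 0.247]
eef_rot: [0.566, 0.428, 0.561, -0.427]
wrist_force: [-0.1, -0.6, -0.8]
opening: 0.497
```

drive_tool --pt "0 -0.03 0 0 0 0 0" --pt "0 -0.05 0 0 0 0 0" --pt "0 -0.05 0 0 0 0 0" --pt "0 -0.03 0 0 0 0 0" --pt "0 0 0 0 0 0 0"

```text
time_s: 19.55
eef_pos: [0.3498, -0.1774, 0.2422]
eef_rot: [0.562, 0.428, 0.563, -0.429]
wrist_force: [0.0, -0.5, 0.3]
opening: 0.5
```

```bash
python3 -c "
from h import *
st();look('z',32);crop('zc',o=(240,165),sz=(70,60))"
```

```text
t 19.55 sh TCP [-214.2  -41.1  242.2] yaw_y rel sh deg -0.32 tilt [-0.001  0.    -1.   ] F sh [-0.1 -0.5  0.3] open 0.5
```

View pics/top_z.png

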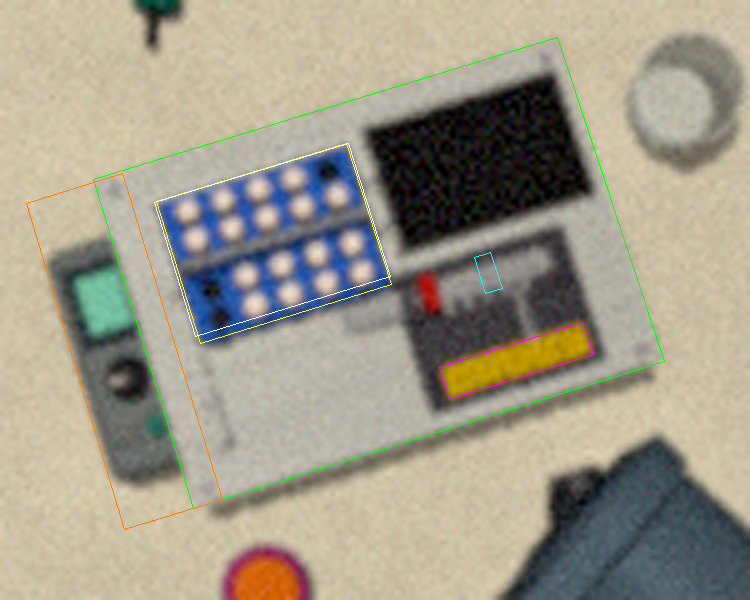

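View pics/zc.png

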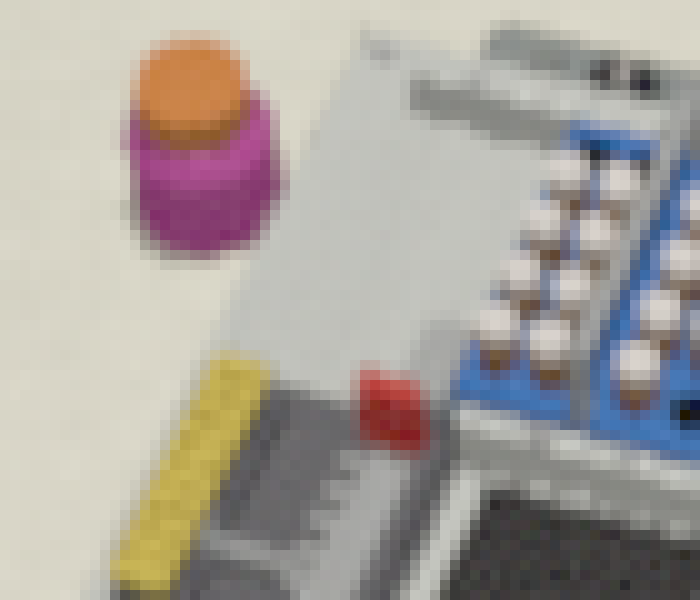

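View pics/scene_z.png

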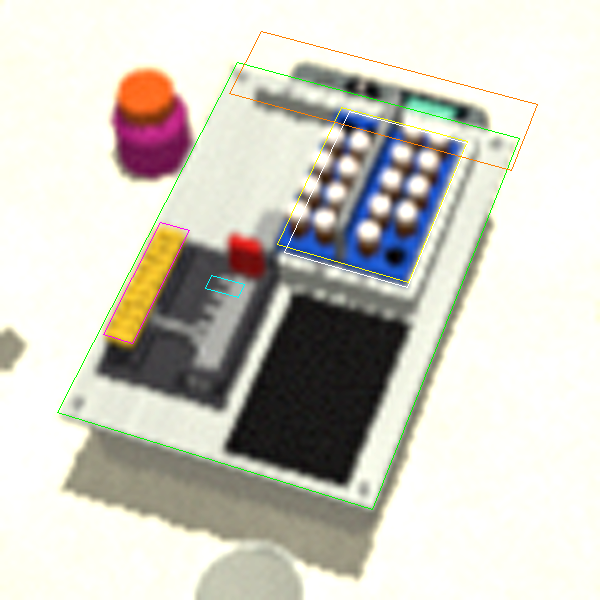

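```bash
python3 - <<'E'
from h import *
from bench import camera
a=s[2]
def tosh(p):
    d=p[:2]-s[:2]; return (np.array([d@[np.cos(a),np.sin(a)],d@[-np.sin(a),np.cos(a)]])*1000).round(1)
for n in("top","scene"):
  now=camera(n)
  for nm,c in(("before",C[n]),("now",now)):
    im=c["img"].astype(int);R,G,B=im[...,0],im[...,1],im[...,2]
    reg=np.zeros(R.shape,bool)
    if n=="top": reg[200:235,345:395]=1
    else: reg[195:230,264:290]=1
    r=reg&(R>60)&(G<.4*R)&(B<.4*R); v,u=np.nonzero(r)
    print(n,nm,r.sum(),tosh(back(n,u.mean(),v.mean(),.14)))
    reg[:]=0
    if n=="top": reg[220:245,350:390]=1
    else: reg[198:225,248:270]=1
    y=reg&(R>70)&(G>60)&(B<.45*R)&(G>.6*R); v,u=np.nonzero(y); d=c["depth"][y];W=c["world_from_camera"]
    P=np.c_[(u-c["cx"])/c["fx"]*d,(v-c["cy"])/c["fy"]*d,d]@W[:3,:3].T+W[:3,3]; print("  bar z",np.median(P[:,2]).round(4),y.sum())
st()
E
```

```text
top before 23 [-24.3 -56.7]
  bar z 0.1269 207
top now 21 [-24.9 -21.3]
  bar z 0.1265 214
scene before 42 [-23.6 -63.7]
  bar z 0.1276 149
scene now 40 [-22.4 -29.6]
  bar z 0.1274 150
t 19.8 sh TCP [-212.   -41.3  242.7] yaw_y rel sh deg -0.11 tilt [-0.     0.001 -1.   ] F sh [ 0.3  0.7 -0.2] open 0.497
```

```bash
python3 -c "
from bench import hand_in
print(hand_in())"
```

```text
the job is handed in; nothing more can be done
None
```

The rack is home, the bolt is across in front of it, the catch is back up, and the arm stands clear. I handed in at about 19.8 s of the 48 s allowed.

**What I did**
- **Rack:** I pushed it straight in with both fingers until it stopped and the push force rose to 17 N.
- **Catch:** I pressed it to its stop with one fingertip. The force rose sharply at the bottom, to about 11 N.
- **Bolt:** With the catch held down, the other fingertip slid the bolt until it stopped and the push force rose to about 20 N. I then eased off, lifted and moved away.

**Last checks**
- **Rack:** It lies on the home outline in both cameras.
- **Bolt travel:** I measured 35.4 mm in the top view and 34.1 mm in the scene view, against 36 mm nominal. They differ by 1.3 mm, within image accuracy. The firm stop and the catch coming fully up fit the bolt being at its end.
- **Catch:** The bar top reads 127 mm, which is fully up.
- **Clearance:** The wrist force is near zero, and the jar and beaker by the shaker look unmoved. I did not re-check the bystanders farther away.

**What disagreed**
- **Fingertip height:** In the cameras the fingertips stood about 30 mm above the reported tool point, not 11 mm below it as stated. The first touch on the catch bar confirmed this. I set all heights from the images and from contact.
- **Platform outline:** The platform corners in the top view fitted the model 2–3 pixels worse than the catch and bolt did, so I placed the shaker mainly by the catch bar and bolt grip.

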